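# Pull the draught enclosure's tilting pane shut with the hook pole

### The arm

A 6-joint arm with a two-finger parallel gripper is mounted at the origin on a cart in front of the work surface, level with it; the furniture and walls round the work are solid. World frame = base frame: x ahead of the robot, y to its left, z up, the work surface at z = 0. Lengths are in mm, angles in rad, forces in N, time in s.
With the tool pointing down it reaches from about 350 to 875 mm from the base axis. Payload 4.2 kg.
Tool frame: the origin (TCP) lies midway between the tips of the shut fingers; the grasp point (between the pads) lies 19 mm behind it (tcp_to_grasp is the distance from the TCP to the grasp point, in mm); z points along the fingers, y is the line along which they close (so a half turn about z gives the same grasp; the last joint's range is limited). The gripper opens to 85 mm and grips with 20 to 120 N. Pads are 22 mm wide; open, the fingers measure 114 mm over their backs; the gripper's body (76 mm by 85 mm) begins 54 mm behind the grasp point. The pads swing forward as they close: fully open they stand 13 mm farther back than shut.
Start: joints at [-0.952, 0.385, 0.008, 0, -1.194, -0.259], TCP at [220.069, -584.952, 231.312] pointing down, gripper open.
Joint ranges: [-3.14, 3.14], [-1.21, 2.06], [-1.07, 1.41], [-3.16, 2.05], [-2.99, -0.16], [-3.1, 3.1]. Speed limits (rad/s): [2.79, 2.79, 3.14, 3.14, 3.14, 3.14].

### API

Orientations are given as a unit quaternion [x, y, z, w].
In Python, from bench import read_state, get_image, job_done, tcp_to_grasp gives the robot as it stands.
- The arm moves only by the tool jog_arm, never from a script. Its argument "plan" is a list of rows, each a list of 3 entries, a list of its own where there are three numbers: the finger opening in mm, from 0 to 85.4, then the shift along the tool's x, y, z as a fraction of full scale, then the turn, a rotation vector about the tool's x, y, z as a fraction of full scale. A call has 1 to 10 rows; each row is the pose to reach, as a shift and turn from the pose commanded when the call began, along the tool's axes at that moment; what a row does not reach only later rows make up. Full scale, the value 1, is 0.1 m for a shift and 60 degrees for a turn. A row lasts 1/8 s, in which the tool goes at most 62.5 mm and 10.7 degrees, less where a joint would pass 70% of its speed; a pose out of reach is approached as far as the arm can. A call with a number of a shift or a turn outside -1 to 1 is refused whole. A call with a gripper value outside its range is refused whole. The fingers move at their own pace and stop on an object; the grip force is fixed at half the most. Time passes only in rows, so rows that repeat a pose let the fingers close. It gives the time, the measured TCP pose, the force, the opening and the grip force at its end, in the units of the state.
- read_state(): the state, without advancing time (a new reading comes with each control period).
- get_image(name): name is "scene" or "top"; returns a dict with "img" (400x640x3 uint8, red, green, blue), "range_z" (400x640 float32, mm along the optical axis (not along the pixel's ray), 0 where there is no reading), "intrinsics" (3x3 intrinsics, pixels), "extrinsics" (4x4, takes a point from camera to world coordinates). Camera axes: x right, y down, z forward; pixel columns grow to the right and rows downward; lengths in mm; the calibration is good to about 2 mm. A picture is of the moment at which its call begins.
- job_done(): hands the job in; it is judged then, once.
The state is a dict: "clock": time; "joints": joint angles; "joint_vel": joint speeds; "joint_efforts": joint torques, N m; "position": TCP position; "ee_rot": TCP orientation; "contact_force": force on the tool from outside, world axes, zero at the start; "wrist_torque": the same for the moment, N m; "gripper_width": finger opening in mm; "grasp_force": force on a finger pad.
Only numpy, scipy, OpenCV 4.12 (cv2) and the standard library are available. Lean on these libraries where they do the work, as an engineer would, in place of code of your own. Each camera call takes 0.05 s, during which the arm holds its last target. There are 200 camera calls.

### The job

The upper front pane of the white open-topped draught enclosure is tilted inwards. Take the pole with the hook from its cradle, put its hook down into the ring eye at the top of the pane and pull the pane fully shut towards you; then unhook the pole and lay it back in its cradle, hook pointing the same way as before.

Things in the scene. Friction and masses are not known exactly. Their poses are not given: they have to be found in the camera images.
- pole_grip (a point): Handle centre of the hook pole (0.16 kg, balances near here), lying level, 85 mm up, in a fixed open-topped cradle; another cradle, 25 to 35 cm along the bench, holds a straight rod without hook. White handle 130 mm along x, 22 wide, 26 high; x points to the hook end, z up. Brackets 50 mm before and behind the centre with 30 mm wide flared seats, no higher than the handle; free between them.
- pole_tip (a point): Lower end of the pole's hook. An 8 mm steel rod runs from the handle along x, then at 150 mm from the handle centre bends straight down as a round 8 mm pin. This point: x = +150 mm, y = 0, z = -45 mm from pole_grip, same axes. The hook hangs free of the cradle. A tall analyser stands just behind the cradles (world x over 0.55 m, y -0.36 to 0.06 m): turn the hook forwards only left of it.
- flap_eye (a point): Centre of the steel ring eye at the pane's top, 235 to 260 mm up; hole 36 mm, wire 6 mm. Moves with the pane: shut, its z is up (ring level) and x points level into the fixed enclosure, away from the robot; open, z leans inwards by the opening angle. Hinge line: along y through x = +30, z = -128 mm of this frame. Pane: 8 mm thick, outer face at x = +26 mm, top edge at z = -8 mm.
- flap (a joint): Opening of the pane, rad: 0 = shut (upright, against its stop), grows as it tilts into the enclosure, at most 0.85; starts at 0.5 to 0.75. Stiff hinge: the pane stays where it is left, and about 2 N at the eye moves it. The enclosure is white, 220 mm wide, 250 mm high, open at the top.

How it is judged (in metres and radians):
On the way, in this order (a step that is already met when the one before it is completed fails the run):
1. the hook's tip is down through the ring eye while the pane is still open (value of joint flap above 0.25 rad and z of pole_tip in the frame of flap_eye below -0.003 m and x of pole_tip in the frame of flap_eye between -0.024 and 0.034 m and y of pole_tip in the frame of flap_eye between -0.022 and 0.022 m), for 0.1 s.
2. the pane is shut with the hook still in the eye (value of joint flap below 0.12 rad and z of pole_tip in the frame of flap_eye below -0.003 m and x of pole_tip in the frame of flap_eye between -0.024 and 0.034 m and y of pole_tip in the frame of flap_eye between -0.022 and 0.022 m), for 0.1 s.
At the end, for the whole second after the job is handed in: The pane is shut (within 0.12 rad), and the hook pole lies level in its cradle, handle within 30 mm and hook tip within 50 mm of where they were at the start, hook down (within 0.2 rad) (value of joint flap below 0.12 rad and distance of pole_grip from where it was at the start of the episode below 0.03 m and distance of pole_tip from where it was at the start of the episode below 0.05 m and angle between pole_grip's own z axis and vertical below 0.2 rad); the robot touches nothing.
It also fails if it takes over 59 s, if anything falls off the work surface, if the arm or the gripper's body presses on something with over 40 N, if the wrist force passes 120 N, or if a joint passes its speed limit or range.

## Working session

There is one attempt and no reset: what is moved stays moved. The work goes in short steps, Python scripts to look and compute and a tool call to move; the robot and the scene stay as the last step left them, time stands still between calls to the robot, and variables do not carry over. Pictures are saved under pics/ and viewed, at most 12 in all, crops included, and the job is handed in when it is done.

Besides the shell and the picture viewer there is one more tool, called after ">>>" as name(argument=value, ...) on one line, values as JSON. jog_arm: Moves the arm, as the interface text tells. Its arguments: {"type":"object","properties":{"plan":{"type":"array"}},"required":["plan"]}

```bash
ls; mkdir -p pics
cat > h.py <<'E'
import numpy as np, cv2
from bench import *
from scipy.spatial.transform import Rotation as R
def cam(n):
    d=get_image(n); K=np.array(d["intrinsics"]);T=np.array(d["extrinsics"]);z=d["range_z"]
    v,u=np.mgrid[:400,:640]
    p=np.stack([(u-K[0,2])/K[0,0]*z,(v-K[1,2])/K[1,1]*z,z],-1)
    P=p@T[:3,:3].T+T[:3,3]; P[z==0]=np.nan
    return d["img"],P,K,T
E
python3 - <<'E'
from h import *
print(read_state(), tcp_to_grasp)
for n in("scene","top"):
    i,P,K,T=cam(n); cv2.imwrite(f"pics/{n}0.png",i[:,:,::-1]); np.savez(f"{n}0.npz",i=i,P=P,K=K,T=T); print(n,K,T.round(3))
E
```

```text
pics
{'clock': 0.0, 'joints': array([-9.52373223e-01,  3.85554602e-01,  6.61934239e-03, -5.23755128e-04,
       -1.19397171e+00, -2.58575027e-01]), 'joint_vel': array([-0.00043692, -0.00015676, -0.00011163,  0.0002667 , -0.00182229,
        0.00035909]), 'joint_efforts': array([ 9.32547628e-04, -3.92290986e+01,  1.88400275e+01,  4.18626487e+00,
       -4.64339013e-03,  1.79837798e-06]), 'position': array([ 219.8875019 , -584.41972651,  230.21653783]), 'ee_rot': array([-1.78859672e-01,  9.83873998e-01,  1.05881901e-03, -2.27694851e-04]), 'contact_force': array([-0.05698889,  0.11113993,  0.340095  ]), 'wrist_torque': array([ 0.05190435,  0.03406174, -0.01028685]), 'grasp_force': 0.0, 'gripper_width': 85.12118278067517} 18.700000000000003
scene [[500.63582366   0.         318.56562188]
 [  0.         500.63582366 194.62710132]
 [  0.           0.           1.        ]] [[-4.500000e-01 -6.990000e-01  5.560000e-01 -3.539980e+02]
 [-8.930000e-01  3.510000e-01 -2.820000e-01  3.100270e+02]
 [ 2.000000e-03 -6.230000e-01 -7.820000e-01  1.390073e+03]
 [ 0.000000e+00  0.000000e+00  0.000000e+00  1.000000e+00]]
top [[379.79862332   0.         323.26630244]
 [  0.         379.79862332 198.89657948]
 [  0.           0.           1.        ]] [[ 1.400000e-02 -9.900000e-01  1.410000e-01  3.384890e+02]
 [-1.000000e+00 -1.400000e-02  3.000000e-03 -1.249250e+02]
 [-1.000000e-03 -1.410000e-01 -9.900000e-01  1.471548e+03]
 [ 0.000000e+00  0.000000e+00  0.000000e+00  1.000000e+00]]
```

View pics/scene0.png

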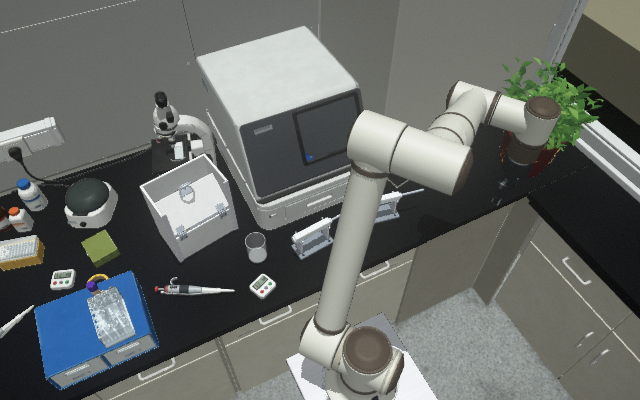

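View pics/top0.png

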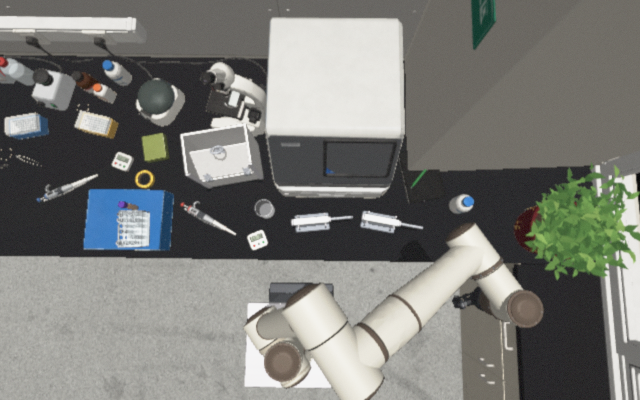

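The scene view shows the enclosure at about (190,205) with the ring at (187,193), and the cradles at (313,235) and (385,207). In the top view the cradles are at (311,221) and (378,222), with rods ending at (352,217) and (422,227). I need to find out which one has the hook.

Run:
```python
from h import *
t=np.load("top0.npz"); s=np.load("scene0.npz")
a=cv2.resize(t["i"][195:245,285:435],None,fx=5,fy=5,interpolation=2)
b=cv2.resize(s["i"][165:265,280:430],None,fx=3,fy=3,interpolation=2)
c=cv2.resize(t["i"][115:195,175:270],None,fx=3,fy=3,interpolation=2)
o=np.zeros((560,750,3),np.uint8);o[:250]=a;o[255:555,:450]=b;o[255:495,455:740]=c
cv2.imwrite("pics/c.png",o[:,:,::-1])
P=t["P"]
for (u0,u1,v0,v1) in((290,360,205,235),(358,428,205,235)):
    Q=P[v0:v1,u0:u1]; im=t["i"][v0:v1,u0:u1]; m=(Q[...,2]>70)&(Q[...,2]<130)
    q=Q[m]; print(len(q),q.min(0),q.max(0),q.mean(0)); 
    r=cv2.minAreaRect(q[:,:2].astype(np.float32)); print(r)
    vv,uu=np.nonzero(m)
    for k in range(0,70,4):
        j=uu==k
        if j.any(): print(k+u0,(vv[j].min()+v0,vv[j].max()+v0),q[j].mean(0).round(0),q[j][:,2].max().round(0))
```

```text
316 [ 430.26136477 -227.30995565   71.30242646] [482.78324775  -8.26335058 108.34198167] [458.14054317 -93.65232672  94.939806  ]
((459.8779296875, -117.79669952392578), (44.51649856567383, 220.62081909179688), 4.960439682006836)
294 (np.int64(219), np.int64(224)) [449. -16.  99.] 102.0
298 (np.int64(216), np.int64(227)) [451. -30.  91.] 101.0
302 (np.int64(218), np.int64(223)) [453. -45.  98.] 100.0
306 (np.int64(218), np.int64(223)) [453. -60.  99.] 104.0
310 (np.int64(217), np.int64(223)) [456. -74.  97.] 103.0
314 (np.int64(217), np.int64(222)) [458. -88.  98.] 104.0
318 (np.int64(216), np.int64(222)) [ 460. -103.   98.] 106.0
322 (np.int64(216), np.int64(222)) [ 460. -117.   95.] 102.0
326 (np.int64(216), np.int64(224)) [ 457. -132.   92.] 100.0
330 (np.int64(216), np.int64(220)) [ 464. -146.   93.] 96.0
334 (np.int64(217), np.int64(218)) [ 467. -161.   88.] 89.0
338 (np.int64(217), np.int64(218)) [ 467. -176.   90.] 91.0
342 (np.int64(216), np.int64(218)) [ 469. -190.   87.] 88.0
346 (np.int64(216), np.int64(217)) [ 471. -205.   87.] 91.0
350 (np.int64(216), np.int64(217)) [ 47
[... 527 characters left out ...]
nt64(222)) [ 461. -321.   95.] 101.0
382 (np.int64(217), np.int64(222)) [ 461. -335.   96.] 99.0
386 (np.int64(217), np.int64(223)) [ 459. -349.   99.] 106.0
390 (np.int64(218), np.int64(224)) [ 456. -364.   98.] 104.0
394 (np.int64(218), np.int64(228)) [ 450. -379.   93.] 102.0
398 (np.int64(220), np.int64(225)) [ 451. -392.  100.] 102.0
402 (np.int64(223), np.int64(224)) [ 448. -409.   86.] 87.0
406 (np.int64(223), np.int64(225)) [ 447. -424.   86.] 91.0
410 (np.int64(224), np.int64(225)) [ 445. -437.   92.] 93.0
414 (np.int64(225), np.int64(226)) [ 441. -452.   90.] 90.0
418 (np.int64(226), np.int64(227)) [ 438. -466.   91.] 91.0
422 (np.int64(226), np.int64(227)) [ 439. -483.   84.] 87.0
```

View pics/c.png

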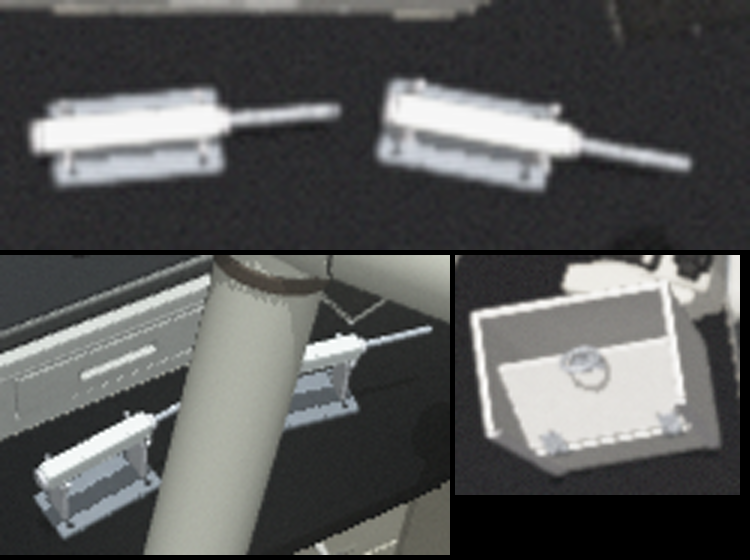

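The right-hand rod in the scene crop is straight to its end, with no pin at crop (430,328). That makes the left pole at y ≈ -83 the likely hook pole, though the arm hides its end. The ring shows at top-view pixel (218,152). Next I measure the handle, ring and pane.

```bash
cat >> h.py <<'E'
def ray(uv,z,K,T):
    uv=np.atleast_2d(uv).astype(float); d=np.c_[(uv-K[[0,1],[2,2]])/K[[0,1],[0,1]],np.ones(len(uv))]@T[:3,:3].T
    return T[:3,3]+d*((z-T[2,3])/d[:,2:])
E
python3 - <<'E'
from h import *
t=np.load("top0.npz");i,P,K,T=[t[k] for k in"iPKT"]
g=cv2.cvtColor(i,cv2.COLOR_RGB2GRAY)
# handle
m=np.zeros_like(g);m[205:235,285:360]=(g[205:235,285:360]>225)
n,l,st,c=cv2.connectedComponentsWithStats(m);k=1+np.argmax(st[1:,4]);v,u=np.nonzero(l==k)
q=ray(np.c_[u,v],98,K,T)[:,:2].astype(np.float32); r=cv2.minAreaRect(q);print("handle",r,q.mean(0),len(q))
# rod
m=(P[...,2]>75)&(P[...,2]<100);m[:,:333]=0;m[:,356:]=0;m[:205]=0;m[235:]=0
m&=(g>110)
v,u=np.nonzero(m);q2=ray(np.c_[u,v],87,K,T);print("rod",q2[:,1].min(),q2[:,1].max(),np.polyfit(q2[:,1],q2[:,0],1))
# enclosure
A=P[110:195,170:270].reshape(-1,3)
w=A[(A[:,2]>240)&(A[:,2]<262)]; print("rim",len(w),w[:,2].mean(),cv2.minAreaRect(w[:,:2].astype(np.float32)))
for v in range(120,190,3): print(v,P[v,182:262:5].round(0)[:,2].astype(int))
for v in (145,160):print(P[v,200:236:6].round(0))
E
```

```text
handle ((456.4674987792969, -77.31494140625), (20.611892700195312, 138.74241638183594), 6.5135955810546875) [456.33206 -76.88635] 209
rod -226.87492450720453 -157.39992095703997 [-8.88804048e-02  4.52113702e+02]
rim 495 249.26098204323307 ((675.9526977539062, 237.327880859375), (144.85789489746094, 221.2364501953125), 11.016741752624512)
120 [  0   5  -1  -3  -1  -2   1  41  46  46  52  53  61  65 149 121]
123 [  6  -2   1   1   5   2  44  46  44  53  51  55 248  62  72  69]
126 [  2   0   1  -5   5  -1  36  50  43 255 251 247 243 225  62  63]
129 [ -4   4   9   2  -7 247 251 249 249 239 230 223 214 235  56  41]
132 [  7   3 250 250 247 245 232 225 216 208 203 195 183 244  33  22]
135 [251 246 238 231 226 216 211 194 188 180 171 160 150 248 136   2]
138 [252 214 208 197 194 188 172 162 163 146 140 131 122 251 150   7]
141 [249 215 180 171 164 155 144 137 130 115 108 102  91 247 160  -2]
144 [252 220 160 138 133 118 107 105  87  82 218 217 214 247 171  39]
147 [250 222 171 103  98  87 233 228 240 215 208 208 206 253 183  54]
150 [  0 224 171 215 215 214 211 212 245 201 204 197 195 193
[... 1313 characters left out ...]
  5]
186 [                   5                   -1                   -3
                    0                    1                   34
                   -1 -9223372036854775808                   -1
                    1                   -1                    0
                    3                    2                    5
                    0]
189 [  1 -12   1  -3   2   6   2   4  -3   4   7   2   5   5  -2   2]
[[722. 332. 126.]
 [727. 316. 109.]
 [730. 296.  99.]
 [695. 237. 226.]
 [737. 257.  78.]
 [698. 199. 216.]]
[[652. 309. 185.]
 [651. 287. 187.]
 [653. 268. 181.]
 [655. 249. 176.]
 [656. 229. 172.]
 [656. 208. 173.]]<stdin>:15: RuntimeWarning: invalid value encountered in cast
```

Run:
```python
from h import *
t=np.load("top0.npz");i,P,K,T=[t[k] for k in"iPKT"]
def plane(m):
    A=P[m]; 
    for _ in range(5):
        c=A.mean(0);n=np.linalg.svd(A-c)[2][2];A=A[abs((A-c)@n)<5]
    return c,n*np.sign(n[2])
m=np.zeros((400,640),bool);m[158:171,197:240]=1
c,n=plane(m);print("pane",c,n,"open",np.pi/2-np.arccos(n[2]) , np.arccos(n[2]),"yaw",np.degrees(np.arctan2(n[1],n[0])))
h=(P-c)@n
R_=np.zeros_like(m);R_[140:168,200:240]=1
r=R_&(h>8)&(P[...,2]>200)&(P[...,2]<275)
print(r.sum());v,u=np.nonzero(r)
for a,b in zip(v,u): print(b,a,P[a,b].round(0),round(h[a,b]),end=' | ')
print(cv2.minAreaRect(P[r][:,:2].astype(np.float32)),P[r].mean(0))
o=cv2.resize(i[130:180,190:250],None,fx=8,fy=8,interpolation=2)
s=np.load("scene0.npz");o2=cv2.resize(s["i"][170:230,150:240],None,fx=5,fy=5,interpolation=2)
p=np.zeros((400,480+320,3),np.uint8);p[:,:480]=o;p[:300,480:]=o2[:,:320];cv2.imwrite("pics/d.png",p[:,:,::-1])
```

```text
Traceback (most recent call last):
numpy.linalg.LinAlgError: SVD did not converge
```

Run:
```python
from h import *
t=np.load("top0.npz");i,P,K,T=[t[k] for k in"iPKT"]
ok=np.isfinite(P[...,2])
m=np.zeros((400,640),bool);m[158:171,197:240]=1
A=P[m&ok]
for _ in range(6):
    c=A.mean(0);n=np.linalg.svd(A-c)[2][2];A=A[abs((A-c)@n)<6]
n*=np.sign(n[2])
print("pane",len(A),c,n,"open",np.arcsin(n[2]),"yaw",np.degrees(np.arctan2(-n[1],-n[0])))
h=(P-c)@n
R_=np.zeros_like(m);R_[140:168,200:240]=1
r=R_&ok&(h>8)&(P[...,2]>200)&(P[...,2]<275)
v,u=np.nonzero(r);print(len(v))
for a,b in zip(v,u): print(b,a,P[a,b].round(0).astype(int),round(h[a,b]),end='|')
print(cv2.minAreaRect(P[r][:,:2].astype(np.float32)),P[r].mean(0))
o=cv2.resize(i[130:180,190:250],None,fx=8,fy=8,interpolation=2)
s=np.load("scene0.npz");o2=cv2.resize(s["i"][170:230,150:240],None,fx=5,fy=5,interpolation=2)
p=np.zeros((400,480+320,3),np.uint8);p[:,:480]=o;p[:300,480:]=o2[:,:320];cv2.imwrite("pics/d.png",p[:,:,::-1])
```

```text
pane 553 [642.21585349 250.4719774  167.97610266] [-0.72913386 -0.13789012  0.67033584] open 0.7346612680418751 yaw 10.709016916302199
48
215 146 [689 245 233] 10|220 146 [689 229 232] 12|221 146 [687 223 239] 19|222 146 [687 220 240] 19|212 147 [685 255 233] 12|213 147 [685 252 233] 12|214 147 [685 248 233] 13|215 147 [686 246 230] 10|217 147 [687 240 228] 9|222 147 [684 219 240] 22|223 147 [684 217 238] 21|211 148 [682 258 234] 14|212 148 [682 255 232] 13|213 148 [682 251 233] 15|222 148 [680 219 242] 26|223 148 [680 216 239] 25|210 149 [676 259 241] 23|211 149 [677 256 238] 21|212 149 [678 254 233] 17|221 149 [674 220 249] 36|222 149 [675 218 245] 32|223 149 [676 215 242] 30|211 150 [672 255 242] 27|220 150 [670 222 253] 41|221 150 [670 219 253] 41|222 150 [672 217 245] 35|210 151 [666 255 252] 39|211 151 [667 252 250] 37|218 151 [665 227 257] 46|219 151 [666 225 254] 44|220 151 [666 221 254] 44|221 151 [665 217 259] 49|210 152 [665 258 242] 32|211 152 [663 251 253] 42|212 152 [663 249 251] 40|213 152 [662 244 254] 44|214 152 [663 241 253] 44|215 152 [662 237 257] 47|216 152 [661 233 260] 50|217 152 [663 231 254] 45|218 152 [661 226 259] 50|219 152 [662 224 255] 47|212 153 [659 248 253] 45|213 153 [659 244 254] 46|214 153 [659 241 253] 45|215 153 [658 236 257] 50|216 153 [658 233 258] 51|217 153 [659 231 255] 49|((673.5972900390625, 236.9027862548828), (31.033273696899414, 43.80608367919922), 1.4769494533538818) [672.29103468 236.49439877 245.68773898]
```

View pics/d.png

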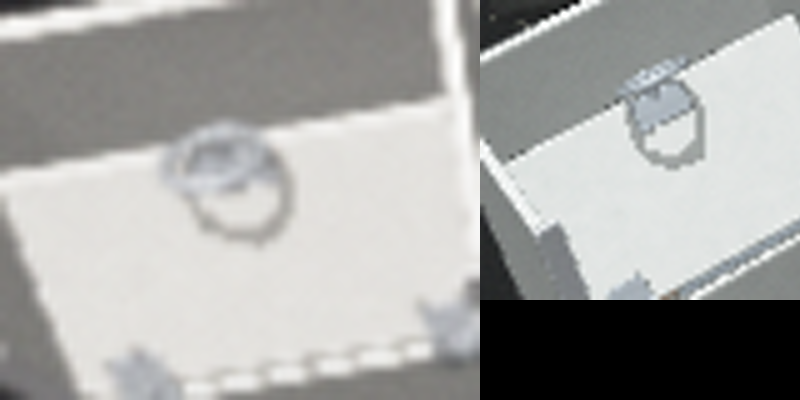

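The light-grey ring is at crop (215,155), which is top-view pixel (217,149); the darker loop below it is its shadow.

| Item | Estimate | Check |
|---|---|---|
| Eye centre | (673, 237, 246) | Height is within 235–260, and it stands about 26–30 mm off the pane, as given |
| Pane opening | 0.73 rad | Within 0.5–0.75 |
| Enclosure yaw | 10.7° | |
| Handle centre | (457.5, -77.5) | |
| Pole yaw | -84.5° | |

I'm writing a helper to turn targets into call units, then moving.

```bash
cat >> h.py <<'E'
def plan(p,yaw,tilt=None):
    s=read_state();a=np.radians(yaw);c,w=np.cos(a),np.sin(a)
    Rt=R.from_matrix([[c,w,0],[w,-c,0],[0,0,-1]]);R0=R.from_quat(s["ee_rot"]);p0=np.array(s["position"]);p=np.array(p,float)
    rv=(R0.inv()*Rt).as_rotvec();d=p-p0
    n=int(max(1,np.ceil(np.abs(R0.inv().apply(d)).max()/98),np.ceil(np.degrees(abs(rv)).max()/59)))
    while 1:
        out=[];bad=0
        for k in range(n):
            Rk=R0*R.from_rotvec(rv*k/n);sh=Rk.inv().apply(d/n)/100;bad|=np.abs(sh).max()>1
            out.append((sh.round(3).tolist(),(np.degrees(rv/n)/60).round(3).tolist()))
        if not bad:break
        n+=1
    print("at",p0.round(1),"t",s["clock"],"w",round(s["gripper_width"],1),"gf",round(s["grasp_force"],1),"F",np.round(s["contact_force"],1),"j",np.round(s["joints"],2))
    for o in out:print(o)
E
python3 -c "
from h import *
plan([457,-77.5,190],-84.5)"
```

```text
at [ 219.9 -584.5  230.3] t 0.1 w 85.8 gf 0.0 F [ 0.5 -0.2  0.3] j [-0.95  0.39  0.01 -0.   -1.19 -0.26]
([-0.667, 0.652, 0.068], [0.0, 0.0, -0.208])
([-0.792, 0.492, 0.068], [0.0, 0.0, -0.208])
([-0.88, 0.309, 0.068], [0.0, 0.0, -0.208])
([-0.926, 0.112, 0.068], [0.0, 0.0, -0.208])
([-0.928, -0.091, 0.067], [0.0, 0.0, -0.208])
([-0.887, -0.29, 0.067], [0.0, 0.0, -0.208])
```

>>> jog_arm(plan=[[85,[-0.667,0.652,0.068],[0,0,-0.208]],[85,[-0.667,0.652,0.068],[0,0,-0.208]],[85,[-0.667,0.652,0.068],[0,0,-0.208]]])

```text
clock: 0.48
position: [260.1, -498.7, 224.4]
ee_rot: [-0.286, 0.958, 0.0, -0.0]
contact_force: [0.0, 0.1, 0.2]
gripper_width: 85.4
grasp_force: 0.0
```

>>> jog_arm(plan=[[85,[-0.792,0.492,0.068],[0,0,-0.208]],[85,[-0.792,0.492,0.068],[0,0,-0.208]],[85,[-0.792,0.492,0.068],[0,0,-0.208]]])

```text
clock: 0.85
position: [299.4, -415.2, 217.7]
ee_rot: [-0.388, 0.922, 0.0, -0.0]
contact_force: [0.4, 0.2, 0.0]
gripper_width: 84.6
grasp_force: 0.0
```

>>> jog_arm(plan=[[85,[-0.88,0.309,0.068],[0,0,-0.208]],[85,[-0.88,0.309,0.068],[0,0,-0.208]],[85,[-0.88,0.309,0.068],[0,0,-0.208]]])

```text
clock: 1.23
position: [339.1, -331.4, 211.0]
ee_rot: [-0.486, 0.874, -0.0, -0.0]
contact_force: [-0.2, -0.1, -0.2]
gripper_width: 85.0
grasp_force: 0.0
```

>>> jog_arm(plan=[[85,[-0.926,0.112,0.068],[0,0,-0.208]],[85,[-0.926,0.112,0.068],[0,0,-0.208]],[85,[-0.926,0.112,0.068],[0,0,-0.208]]])

```text
clock: 1.6
position: [378.8, -247.2, 204.2]
ee_rot: [-0.578, 0.816, -0.0, -0.0]
contact_force: [0.6, 0.1, -0.9]
gripper_width: 84.6
grasp_force: 0.0
```

>>> jog_arm(plan=[[85,[-0.928,-0.091,0.067],[0,0,-0.208]],[85,[-0.928,-0.091,0.067],[0,0,-0.208]],[85,[-0.928,-0.091,0.067],[0,0,-0.208]]])

```text
clock: 1.98
position: [418.4, -162.9, 197.4]
ee_rot: [-0.663, 0.749, -0.0, -0.0]
contact_force: [-0.3, -0.1, 0.2]
gripper_width: 84.9
grasp_force: 0.0
```

Run:
```python
from h import *
plan([457,-77.5,190],-84.5)
i,P,K,T=cam("scene"); cv2.imwrite("pics/s1.png",cv2.resize(i[150:270,270:430],None,fx=5,fy=5,interpolation=2)[:,:,::-1])
np.savez("scene1.npz",i=i,P=P,K=K,T=T)
```

```text
at [ 418.4 -162.9  197.4] t 1.975 w 84.9 gf 0.0 F [-0.3 -0.1  0.2] j [-0.01  0.11 -0.45  0.   -1.   -0.11]
([-0.894, -0.28, 0.074], [0.0, -0.0, -0.208])
```

View pics/s1.png

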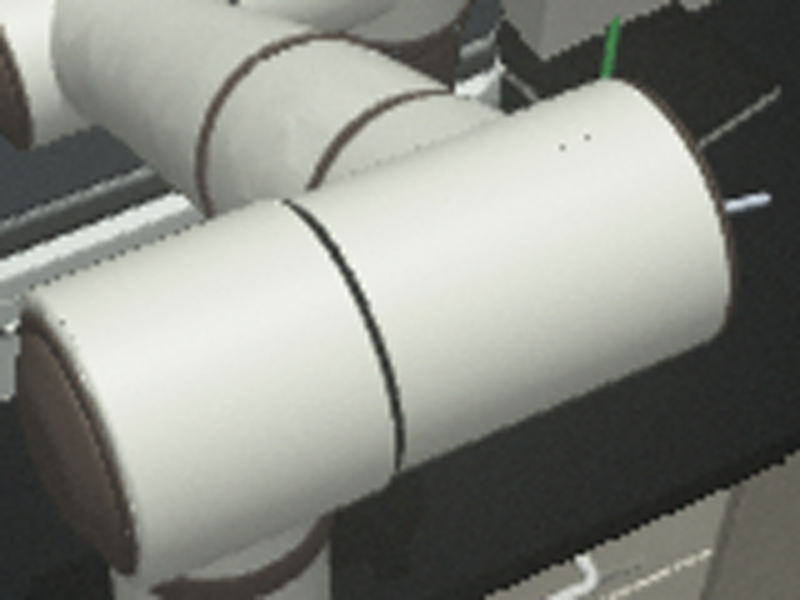

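The arm covers the left cradle. The right rod's end at crop (770,200) is plainly straight against the dark bench, so the hook pole is the left one. Moving above it and descending.

>>> jog_arm(plan=[[85,[-0.894,-0.28,0.074],[0,0,-0.208]],[85,[-0.894,-0.28,0.074],[0,0,-0.208]],[85,[-0.894,-0.28,0.074],[0,0,-0.208]],[85,[-0.894,-0.28,0.074],[0,0,-0.208]]])

```text
clock: 2.52
position: [455.9, -78.6, 190.0]
ee_rot: [0.739, -0.673, -0.0, 0.0]
contact_force: [-0.1, -1.3, 0.3]
gripper_width: 84.8
grasp_force: 0.0
```

Run:
```python
from h import *
plan([457.5,-77.5,67],-84.5)
t=np.load("top0.npz"); i,P,K,T=cam("top"); np.savez("top1.npz",i=i,P=P,K=K,T=T)
cv2.imwrite("pics/t1.png",cv2.resize(i[180:260,270:430],None,fx=5,fy=5,interpolation=2)[:,:,::-1])
```

```text
at [455.9 -78.6 190. ] t 2.525 w 84.8 gf 0.0 F [-0.1 -1.3  0.3] j [ 0.18  0.15 -0.44  0.   -0.99 -0.09]
([-0.005, -0.009, 0.615], [0.0, -0.0, -0.001])
([-0.005, -0.009, 0.615], [0.0, -0.0, -0.001])
```

View pics/t1.png

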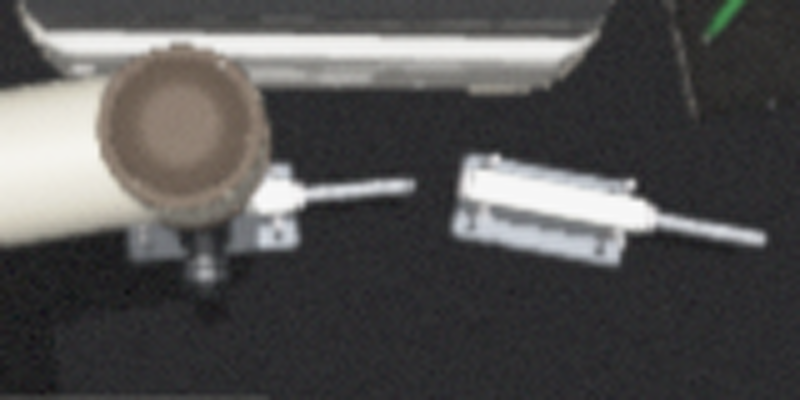

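The open gripper straddles the handle: the near finger is at crop (205,265) and the rod runs to (410,185). Descending to grasp.

>>> jog_arm(plan=[[85,[-0.005,-0.012,0.3],[0,0,0]],[85,[-0.005,-0.012,0.61],[0,0,0]],[85,[-0.005,-0.012,0.61],[0,0,0]]])

```text
clock: 2.95
position: [455.3, -78.0, 127.4]
ee_rot: [0.739, -0.673, -0.002, 0.002]
contact_force: [0.1, 0.8, 1.0]
gripper_width: 85.2
grasp_force: 0.0
```

>>> jog_arm(plan=[[85,[0,0,0.3],[0,0,0]],[85,[0,0,0.5],[0,0,0]],[85,[0,0,0.615],[0,0,0]],[85,[0,0,0.615],[0,0,0]]])

```text
clock: 3.45
position: [457.6, -77.0, 67.8]
ee_rot: [0.74, -0.673, 0.0, 0.0]
contact_force: [0.6, 0.2, -0.1]
gripper_width: 84.7
grasp_force: 0.0
```

>>> jog_arm(plan=[[20,[0,0,0],[0,0,0]],[16,[0,0,0],[0,0,0]],[16,[0,0,0],[0,0,0]],[16,[0,0,0],[0,0,0]],[16,[0,0,0],[0,0,0]],[16,[0,0,0],[0,0,0]],[16,[0,0,0],[0,0,0]]])

```text
clock: 4.32
position: [457.6, -76.5, 68.0]
ee_rot: [0.74, -0.672, 0.0, -0.0]
contact_force: [-0.8, 0.3, 5.7]
gripper_width: 21.2
grasp_force: 59.2
```

>>> jog_arm(plan=[[16,[0,0,-0.15],[0,0,0]],[16,[0,0,-0.4],[0,0,0]],[16,[0,0,-0.7],[0,0,0]],[16,[0,0,-1],[0,0,0]],[16,[0,0,-1],[0,0,0]]])

```text
clock: 4.95
position: [458.5, -76.4, 169.0]
ee_rot: [0.74, -0.672, 0.001, -0.002]
contact_force: [0.3, 0.7, -2.0]
gripper_width: 21.0
grasp_force: 58.9
```

>>> jog_arm(plan=[[16,[0,0,-0.3],[0,0,0]],[16,[0,0,-0.7],[0,0,0]],[16,[0,0,-1],[0,0,0]],[16,[0,0,-1],[0,0,0]]])

```text
clock: 5.45
position: [458.0, -76.3, 268.0]
ee_rot: [0.74, -0.672, 0.001, -0.001]
contact_force: [0.1, 0.5, -3.3]
gripper_width: 21.3
grasp_force: 59.0
```

Run:
```python
from h import *
plan([400,60,315],-84.5)
```

```text
at [458.  -76.3 268. ] t 5.45 w 21.3 gf 59.0 F [ 0.1  0.5 -3.3] j [ 0.19  0.08 -0.31 -0.   -1.18 -0.09]
([-0.707, 0.223, -0.235], [-0.001, 0.0, -0.0])
([-0.706, 0.223, -0.235], [-0.001, 0.0, -0.0])
```

>>> jog_arm(plan=[[16,[-0.3,0.1,-0.12],[0,0,0]],[16,[-0.71,0.223,-0.24],[0,0,0]],[16,[-0.71,0.223,-0.24],[0,0,0]]])

```text
clock: 5.82
position: [427.1, -6.5, 290.0]
ee_rot: [0.741, -0.671, -0.001, 0.001]
contact_force: [0.2, 0.5, -2.2]
gripper_width: 21.1
grasp_force: 59.0
```

>>> jog_arm(plan=[[16,[-0.3,0.1,-0.12],[0,0,0]],[16,[-0.71,0.223,-0.24],[0,0,0]],[16,[-0.71,0.223,-0.24],[0,0,0]]])

```text
clock: 6.2
position: [398.7, 61.8, 314.3]
ee_rot: [0.741, -0.671, -0.001, 0.001]
contact_force: [0.5, 0.1, -1.9]
gripper_width: 21.2
grasp_force: 59.0
```

Run:
```python
from h import *
plan([410,185,315],10.7)
i,P,K,T=cam("scene"); cv2.imwrite("pics/s2.png",cv2.resize(i[100:250,200:400],None,fx=4,fy=4,interpolation=2)[:,:,::-1])
```

```text
at [398.7  61.8 314.3] t 6.2 w 21.2 gf 59.0 F [ 0.5  0.1 -1.9] j [ 0.56 -0.06 -0.33 -0.   -1.3  -0.46]
([-0.608, -0.117, -0.004], [0.001, 0.001, -0.792])
([-0.324, -0.527, -0.004], [0.001, 0.001, -0.792])
```

View pics/s2.png

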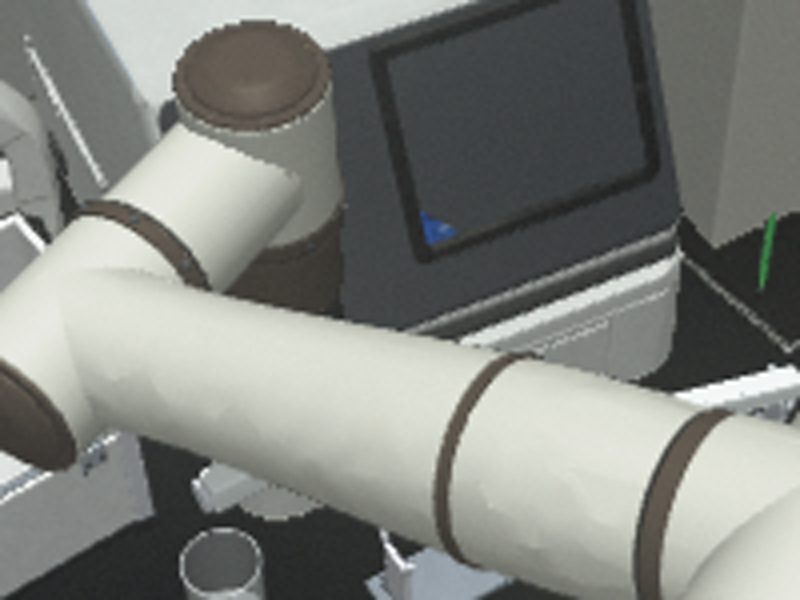

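The handle is in the gripper at crop (210,490) and the cradle is empty at (400,560). I'm now moving left and turning the hook forward.

>>> jog_arm(plan=[[16,[-0.3,-0.06,-0.01],[0,0,-0.15]],[16,[-0.608,-0.117,-0.01],[0,0,-0.3]],[16,[-0.608,-0.117,-0.01],[0,0,-0.45]],[16,[-0.608,-0.117,-0.01],[0,0,-0.6]],[16,[-0.608,-0.117,-0.01],[0,0,-0.79]],[16,[-0.608,-0.117,-0.01],[0,0,-0.79]]])

```text
clock: 7.0
position: [405.1, 121.0, 314.8]
ee_rot: [0.947, -0.32, -0.001, 0.001]
contact_force: [-0.6, 0.6, -1.7]
gripper_width: 20.9
grasp_force: 59.0
```

>>> jog_arm(plan=[[16,[-0.162,-0.264,0],[0,0,-0.15]],[16,[-0.324,-0.527,0],[0,0,-0.3]],[16,[-0.324,-0.527,0],[0,0,-0.45]],[16,[-0.324,-0.527,0],[0,0,-0.6]],[16,[-0.324,-0.527,0],[0,0,-0.79]],[16,[-0.324,-0.527,0],[0,0,-0.79]]])

```text
clock: 7.75
position: [411.2, 183.1, 315.5]
ee_rot: [0.996, 0.087, -0.001, 0.001]
contact_force: [-0.2, -0.6, -1.7]
gripper_width: 21.1
grasp_force: 59.1
```

Run:
```python
from h import *
plan([525.6,209,305],10.7)
i,P,K,T=cam("top"); np.savez("top2.npz",i=i,P=P,K=K,T=T)
cv2.imwrite("pics/t2.png",cv2.resize(i[110:240,170:330],None,fx=4,fy=4,interpolation=2)[:,:,::-1])
```

```text
at [411.2 183.1 315.5] t 7.75 w 21.1 gf 59.1 F [-0.2 -0.6 -1.7] j [ 0.78  0.03 -0.24 -0.   -1.3   0.96]
([0.586, -0.028, 0.052], [0.0, 0.001, -0.006])
([0.586, -0.025, 0.052], [0.0, 0.001, -0.006])
```

View pics/t2.png

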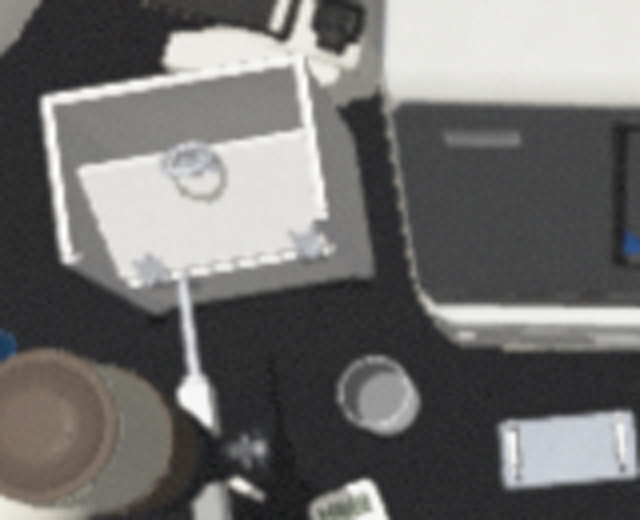

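The rod runs from crop (195,380) to its end at (183,275), aimed at the ring at (190,160). I'll check the predicted pin position against the picture.

Run:
```python
from h import *
t=np.load("top2.npz");i,P,K,T=[t[k] for k in"iPKT"]
s=read_state();Rm=R.from_quat(s["ee_rot"]).as_matrix();p=s["position"]
g=p-Rm[:,2]*18.7
m=(P[...,2]>310)&(P[...,2]<350);m[:,:205]=0;m[:,222:]=0;m[:170]=0;m[204:]=0
v,u=np.nonzero(m);q=ray(np.c_[u,v],g[2]+2,K,T)
print("grip",g,"x",Rm[:,0],"pred end",g+Rm[:,0]*154)
k=v<v.min()+2;print("rod end",q[:,0].max(),q[k].mean(0),"rod dir",np.degrees(np.arctan(np.polyfit(q[:,0],q[:,1],1)[0])),np.polyval(np.polyfit(q[:,0],q[:,1],1),g[0]+150))
print("depth",P[m][:,2].mean())
# ring by ray
print("eye",ray([[216.9,149.4]],246,K,T))
# depth of ring along the rod
```

```text
grip [411.25380766 183.17831318 334.41352159] x [ 0.984773    0.17383945 -0.00140471] pred end [562.90885037 209.94958924 334.19719616]
rod end 559.3566378529463 [557.5582446  204.74370299 336.41352159] rod dir 9.121473680737873 206.9068996150717
depth 335.29670932284466
eye [[673.58571999 234.23949561 246.        ]]
```

>>> jog_arm(plan=[[16,[0.3,-0.04,0],[0,0,0]],[16,[0.6,-0.07,0],[0,0,0]],[16,[0.9,-0.07,0],[0,0,0]],[16,[0.9,-0.07,0],[0,0,0]]])

```text
clock: 8.3
position: [499.8, 206.6, 314.9]
ee_rot: [0.996, 0.087, -0.001, 0.001]
contact_force: [-0.5, 0.0, -2.0]
gripper_width: 21.3
grasp_force: 59.1
```

>>> jog_arm(plan=[[16,[0.15,0,0],[0,0,0]],[16,[0.29,0,0.1],[0,0,0]],[16,[0.29,0,0.1],[0,0,0]]])

```text
clock: 8.68
position: [527.1, 211.7, 304.7]
ee_rot: [0.996, 0.089, -0.001, 0.001]
contact_force: [-0.2, -0.5, -2.4]
gripper_width: 21.1
grasp_force: 59.1
```

Run:
```python
from h import *
s=read_state();Rm=R.from_quat(s["ee_rot"]).as_matrix();g=s["position"]-Rm[:,2]*18.7
print(g,Rm[:,0],"pin",g+Rm[:,0]*150,s["contact_force"])
i,P,K,T=cam("top"); np.savez("top3.npz",i=i,P=P,K=K,T=T)
j,P2,K2,T2=cam("scene"); np.savez("scene3.npz",i=j,P=P2,K=K2,T=T2)
p=np.zeros((480,800,3),np.uint8)
p[:,:400]=cv2.resize(i[125:185,195:245],None,fx=8,fy=8,interpolation=2)
p[:,400:]=cv2.resize(j[160:220,160:210],None,fx=8,fy=8,interpolation=2)
cv2.imwrite("pics/t3.png",p[:,:,::-1])
```

```text
[527.10758802 211.7439953  323.38366241] [ 0.98410563  0.1775578  -0.00305464] pin [674.72343289 238.37766568 322.925467  ] [-0.21195082 -0.45228521 -2.42628531]
```

View pics/t3.png

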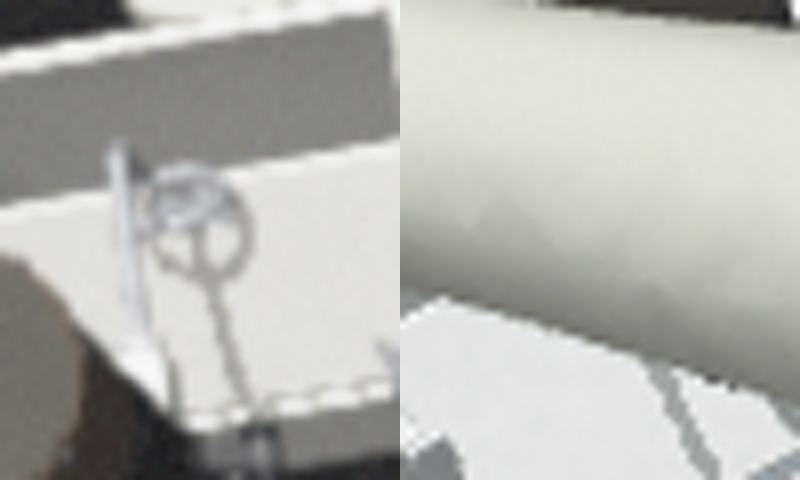

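Run:
```python
from h import *
t=np.load("top3.npz");i,P,K,T=[t[k] for k in"iPKT"]
t0=np.load("top0.npz");P0=t0["P"]
s=read_state();Rm=R.from_quat(s["ee_rot"]).as_matrix();g=s["position"]-Rm[:,2]*18.7
m=(P[...,2]>300)&(P[...,2]<345);m[:,:205]=0;m[:,216:]=0;m[:138]=0;m[166:]=0
v,u=np.nonzero(m)
q=ray(np.c_[u,v],g[2]+2,K,T);f=np.polyfit(q[:,0],q[:,1],1)
print("rod end x",np.sort(q[:,0])[-4:],"y at pin",np.polyval(f,q[:,0].max()-3),"pred end",g+Rm[:,0]*154,np.degrees(np.arctan(f[0])),"v",v.min())
# ring in both images: pixels well above pane; fit ellipse in pixels
c=np.array([642.2,250.5,168.0]);n=np.array([-.7291,-.1379,.6703]);h=(P0-c)@n
r=np.zeros(h.shape,np.uint8);r[140:158,205:228]=((h>12)&(P0[...,2]>222))[140:158,205:228]
v,u=np.nonzero(r);e=cv2.fitEllipse(cv2.convexHull(np.c_[u,v].astype(np.int32)));print(e,ray([e[0]],246,K,T),u.min(),u.max(),v.min(),v.max())
# plane-constrained: intersect rays with eye plane (tilted ring plane through z_f), n_ring=(sin a,cos a)
d=np.c_[(np.c_[u,v]-K[[0,1],[2,2]])/K[0,0],np.ones(len(u))]@T[:3,:3].T
a=.735;y=np.radians(10.7);nr=np.array([np.sin(a)*np.cos(y),np.sin(a)*np.sin(y),np.cos(a)]);c0=np.array([673,236,246.])
X=T[:3,3]+d*(((c0-T[:3,3])@nr)/(d@nr))[:,None]
xf=np.array([np.cos(a)*np.cos(y),np.cos(a)*np.sin(y),-np.sin(a)]);yf=np.array([-np.sin(y),np.cos(y),0])
w=np.c_[(X-c0)@xf,(X-c0)@yf];print(cv2.minEnclosingCircle(w.astype(np.float32)),w.min(0),w.max(0))
```

```text
rod end x [671.68772058 671.73019713 674.85286479 674.89534953] y at pin 234.3292094692976 pred end [678.32691896 239.17074595 324.56770092] 8.60911761231252 v 142
((216.3356170654297, 149.47396850585938), (6.831496238708496, 14.435712814331055), 75.36677551269531) [[673.30742744 236.10092021 246.        ]] 210 223 146 153
((1.1258517503738403, 0.6054527759552002), 24.15120506286621) [-22.55584787 -22.51792399] [19.34129581 22.38719597]
```

The fitted circle radius is 24 mm, as the ring requires, and the eye is at (673.3, 236.3, 246). The pin is within about 2 mm of it, so I'm descending.

>>> jog_arm(plan=[[16,[0.01,-0.02,0.1],[0,0,0]],[16,[0.01,-0.02,0.2],[0,0,0]],[16,[0.01,-0.02,0.3],[0,0,0]],[16,[0.01,-0.02,0.3],[0,0,0]]])

```text
clock: 9.28
position: [527.0, 213.7, 275.2]
ee_rot: [0.996, 0.09, -0.001, 0.001]
contact_force: [0.9, 0.5, -1.9]
gripper_width: 21.4
grasp_force: 59.1
```

>>> jog_arm(plan=[[16,[0,0,0.07],[0,0,0]],[16,[0,0,0.14],[0,0,0]],[16,[0,0,0.2],[0,0,0]],[16,[0,0,0.2],[0,0,0]]])

```text
clock: 9.78
position: [527.3, 213.8, 255.8]
ee_rot: [0.996, 0.09, -0.001, 0.0]
contact_force: [-0.1, -0.1, -0.6]
gripper_width: 20.9
grasp_force: 59.1
```

Run:
```python
from h import *
s=read_state();Rm=R.from_quat(s["ee_rot"]).as_matrix();g=s["position"]-Rm[:,2]*18.7
print("tip",g+Rm[:,0]*150+Rm[:,2]*45,Rm[:,0],s["contact_force"],s["wrist_torque"])
i,P,K,T=cam("top"); np.savez("top4.npz",i=i,P=P,K=K,T=T)
p=cv2.resize(i[125:185,195:245],None,fx=10,fy=10,interpolation=2)
cv2.imwrite("pics/t4.png",p[:,:,::-1])
```

```text
tip [674.89555923 240.57612788 229.26232667] [ 0.9839127   0.17864486 -0.00134624] [-0.14539484 -0.13787976 -0.55916138] [ 0.03102263  0.00574262 -0.00418801]
```

View pics/t4.png

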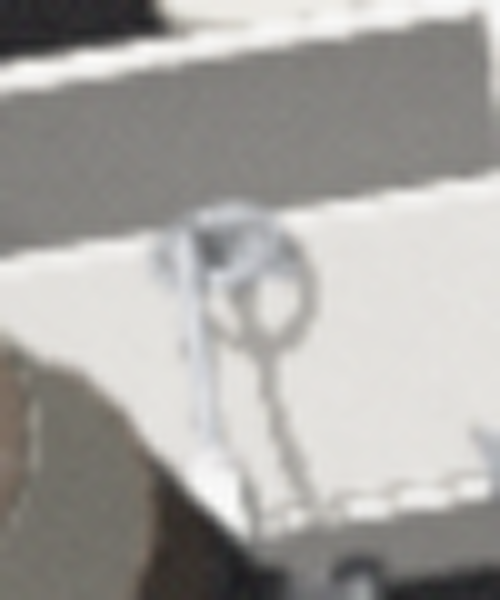

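The rod end at crop (188,228) overlaps the ring (x 155–290, y 200–285), which after parallax agrees with being inside it. Starting the pull and watching the force.

>>> jog_arm(plan=[[16,[-0.07,0,-0.01],[0,0,0]],[16,[-0.14,0,-0.03],[0,0,0]],[16,[-0.21,0,-0.05],[0,0,0]],[16,[-0.28,0,-0.07],[0,0,0]],[16,[-0.35,0,-0.08],[0,0,0]],[16,[-0.35,0,-0.08],[0,0,0]]])

```text
clock: 10.58
position: [492.5, 207.7, 264.9]
ee_rot: [0.996, 0.09, -0.0, -0.0]
contact_force: [-0.1, -0.1, -1.8]
gripper_width: 20.9
grasp_force: 59.2
```

```bash
cat > pane.py <<'E'
from h import *
s=read_state();Rm=R.from_quat(s["ee_rot"]).as_matrix();g=s["position"]-Rm[:,2]*18.7
print("tip",g+Rm[:,0]*150+Rm[:,2]*45,s["contact_force"].round(2),s["wrist_torque"].round(3))
i,P,K,T=cam("top"); np.savez("top5.npz",i=i,P=P,K=K,T=T)
c=np.array([610.,225,131]);e=np.array([np.cos(.187),np.sin(.187),0]);l=np.array([-e[1],e[0],0])
D=P-c;f=D@e;y=D@l;z=D[...,2]
m=(abs(y)<95)&(abs(y)>30)&(f>-60)&(f<110)&(z>25)&(z<125)&np.isfinite(z)
b=np.arctan2(f[m]+4,z[m]);H=np.histogram(b,np.arange(-.3,1.05,.05));print(list(zip(H[1].round(2),H[0])))
E
python3 pane.py
```

```text
tip [640.07522882 234.54589065 238.58165756] [-0.14 -0.09 -1.82] [ 0.001 -0.071  0.019]
[(np.float64(-0.3), np.int64(0)), (np.float64(-0.25), np.int64(0)), (np.float64(-0.2), np.int64(0)), (np.float64(-0.15), np.int64(0)), (np.float64(-0.1), np.int64(0)), (np.float64(-0.05), np.int64(0)), (np.float64(-0.0), np.int64(1)), (np.float64(0.05), np.int64(0)), (np.float64(0.1), np.int64(0)), (np.float64(0.15), np.int64(0)), (np.float64(0.2), np.int64(0)), (np.float64(0.25), np.int64(0)), (np.float64(0.3), np.int64(0)), (np.float64(0.35), np.int64(0)), (np.float64(0.4), np.int64(0)), (np.float64(0.45), np.int64(0)), (np.float64(0.5), np.int64(39)), (np.float64(0.55), np.int64(394)), (np.float64(0.6), np.int64(196)), (np.float64(0.65), np.int64(66)), (np.float64(0.7), np.int64(12)), (np.float64(0.75), np.int64(2)), (np.float64(0.8), np.int64(0)), (np.float64(0.85), np.int64(0)), (np.float64(0.9), np.int64(0)), (np.float64(0.95), np.int64(0))]
```

```bash
cat > pane2.py <<'E'
from h import *
c=np.array([610.,225,131]);e=np.array([np.cos(.187),np.sin(.187),0]);l=np.array([-e[1],e[0],0])
for n in("top0","top4","top5"):
    t=np.load(n+".npz");P=t["P"];D=P-c;f=D@e;y=D@l;z=D[...,2]
    m=(y<-30)&(y>-95)&(f>-60)&(f<110)&(z>25)&(z<125)&np.isfinite(z)
    A=P[m]
    for _ in range(8):
        q=np.median(A,0);nn=np.linalg.svd(A-A.mean(0))[2][2];A=A[abs((A-A.mean(0))@nn)<6]
    print(n,len(A),"open",np.arcsin(abs(nn[2])),"med",np.median(np.arctan2(f[m]+4,z[m])))
E
python3 pane2.py
```

```text
top0 376 open 0.7456792812962612 med 0.8005439749527097
top4 378 open 0.7540104979663431 med 0.7981431011879108
top5 348 open 0.5395005609134665 med 0.5949578042787629
```

The pane went from 0.75 to 0.54 rad, as the geometry predicts, so the hook is engaged. Pulling the rest.

>>> jog_arm(plan=[[16,[-0.08,0,0],[0,0,0]],[16,[-0.16,0,0],[0,0,0]],[16,[-0.24,0,0],[0,0,0]],[16,[-0.32,0,0],[0,0,0]],[16,[-0.4,0,0],[0,0,0]],[16,[-0.48,0,0],[0,0,0]],[16,[-0.55,0,0],[0,0,0]],[16,[-0.62,0,0],[0,0,0]],[16,[-0.67,0,0],[0,0,0]],[16,[-0.67,0,0],[0,0,0]]])

```text
clock: 11.88
position: [426.8, 195.7, 264.7]
ee_rot: [0.996, 0.09, -0.0, -0.0]
contact_force: [0.2, 0.2, -0.7]
gripper_width: 20.9
grasp_force: 59.1
```

```bash
python3 pane.py|head -1; python3 pane2.py | tail -1
```

```text
tip [574.3456454 222.561844  238.3151226] [ 0.2   0.23 -0.67] [0.009 0.044 0.014]
top5 174 open 0.06128879765688011 med 0.07948795361950423
```

>>> jog_arm(plan=[[16,[-0.03,0,0],[0,0,0]],[16,[-0.06,0,0],[0,0,0]],[16,[-0.06,0,0],[0,0,0]]])

```text
clock: 12.3
position: [421.7, 194.9, 264.8]
ee_rot: [0.996, 0.09, 0.001, -0.0]
contact_force: [2.3, 0.1, -2.1]
gripper_width: 20.9
grasp_force: 59.1
```

```bash
python3 pane.py|head -1; python3 pane2.py | tail -1
```

```text
tip [569.34916326 221.71418029 238.71574544] [ 2.26  0.13 -2.06] [ 0.091 -0.629 -0.049]
top5 161 open 0.030745299994518596 med 0.046126625353664755
```

The torque shows the pane is at its stop. Next: ease the pin to the ring's centre, lift it out and check.

>>> jog_arm(plan=[[16,[0.06,0,0],[0,0,0]],[16,[0.13,0,0],[0,0,0]],[16,[0.13,0,0],[0,0,0]],[16,[0.13,0,-0.1],[0,0,0]],[16,[0.13,0,-0.2],[0,0,0]],[16,[0.13,0,-0.35],[0,0,0]],[16,[0.13,0,-0.5],[0,0,0]],[16,[0.13,0,-0.65],[0,0,0]],[16,[0.13,0,-0.65],[0,0,0]]])

```text
clock: 13.48
position: [434.7, 197.4, 331.2]
ee_rot: [0.996, 0.09, 0.001, -0.001]
contact_force: [-0.3, -0.5, -2.4]
gripper_width: 20.8
grasp_force: 59.2
```

```bash
python3 pane.py|head -1; python3 pane2.py | tail -1; python3 -c "
from h import *
plan([400,125,325],-37)"
```

```text
tip [582.34555065 224.28782333 305.38593439] [-0.27 -0.5  -2.36] [ 0.014 -0.035  0.025]
top5 165 open 0.03410732255360246 med 0.04564241461671425
at [434.2 197.2 330. ] t 13.525 w 21.2 gf 59.2 F [ 0.  -0.2 -2. ] j [ 0.77  0.07 -0.16 -0.   -1.34  0.98]
([-0.465, 0.649, 0.049], [-0.001, -0.0, 0.788])
```

The pane is shut at about 0.03 rad and the hook is free. Going back the way I came.

>>> jog_arm(plan=[[16,[-0.3,0.2,0.02],[0,0,0.12]],[16,[-0.465,0.4,0.04],[0,0,0.27]],[16,[-0.465,0.649,0.049],[0,0,0.43]],[16,[-0.465,0.649,0.049],[0,0,0.6]],[16,[-0.465,0.649,0.049],[0,0,0.788]],[16,[-0.465,0.649,0.049],[0,0,0.788]]])

```text
clock: 14.28
position: [399.6, 124.6, 324.0]
ee_rot: [0.949, -0.317, -0.001, 0.001]
contact_force: [0.6, 0.4, -1.5]
gripper_width: 21.4
grasp_force: 59.2
```

```bash
python3 -c "
from h import *
plan([400,62,320],-84.5)"
```

```text
at [399.6 124.6 324. ] t 14.275 w 21.4 gf 59.2 F [ 0.6  0.4 -1.5] j [ 0.69 -0.04 -0.29 -0.   -1.32  0.23]
([0.379, 0.498, 0.04], [0.001, 0.0, 0.793])
```

>>> jog_arm(plan=[[16,[0.19,0.25,0.02],[0,0,0.12]],[16,[0.379,0.498,0.04],[0,0,0.27]],[16,[0.379,0.498,0.04],[0,0,0.43]],[16,[0.379,0.498,0.04],[0,0,0.6]],[16,[0.379,0.498,0.04],[0,0,0.793]],[16,[0.379,0.498,0.04],[0,0,0.793]]])

```text
clock: 15.02
position: [400.1, 62.3, 320.3]
ee_rot: [0.741, -0.671, -0.0, 0.0]
contact_force: [0.1, 0.2, -1.0]
gripper_width: 20.9
grasp_force: 59.3
```

```bash
python3 -c "
from h import *
plan([457.6,-76.5,270],-84.5)"
```

```text
at [400.1  62.3 320.3] t 15.025 w 20.9 gf 59.3 F [ 0.1  0.2 -1. ] j [ 0.56 -0.06 -0.32 -0.   -1.32 -0.46]
([0.719, -0.218, 0.251], [0.0, -0.0, 0.001])
([0.718, -0.219, 0.251], [0.0, -0.0, 0.001])
```

>>> jog_arm(plan=[[16,[0.35,-0.11,0.12],[0,0,0]],[16,[0.719,-0.218,0.251],[0,0,0]],[16,[0.719,-0.218,0.251],[0,0,0]]])

```text
clock: 15.4
position: [428.5, -8.8, 294.0]
ee_rot: [0.74, -0.673, -0.001, 0.002]
contact_force: [0.4, -0.3, -0.8]
gripper_width: 21.4
grasp_force: 59.3
```

>>> jog_arm(plan=[[16,[0.35,-0.11,0.12],[0,0,0]],[16,[0.719,-0.218,0.251],[0,0,0]],[16,[0.719,-0.218,0.251],[0,0,0]],[16,[0.719,-0.218,0.251],[0,0,0]]])

```text
clock: 15.9
position: [457.4, -76.3, 270.7]
ee_rot: [0.741, -0.672, 0.0, -0.0]
contact_force: [0.0, -0.5, -1.8]
gripper_width: 21.1
grasp_force: 59.2
```

Run:
```python
from h import *
plan([457.6,-76.5,170],-84.5)
s=read_state();Rm=R.from_quat(s["ee_rot"]).as_matrix();g=s["position"]-Rm[:,2]*18.7
i,P,K,T=cam("top")
u,v=314,222
m=(P[...,2]>270)&(P[...,2]<310);m[:,335:]&=True;m[:200]=0;m[240:]=0;m[:,:333]=0;m[:,375:]=0
v,u=np.nonzero(m);q=ray(np.c_[u,v],g[2],K,T);f=np.polyfit(q[:,1],q[:,0],1)
print(len(u),"rod y",q[:,1].min(),q[:,1].max(),"dir",-90-np.degrees(np.arctan(f[0])),"x at grip",np.polyval(f,g[1]),"pred end",g+Rm[:,0]*154,"z",[round(float(np.median(P[...,2][m&(np.arange(640)[None]//8==k)])),1) for k in range(42,46) if (m&(np.arange(640)[None]//8==k)).any()])
```

```text
at [457.4 -76.3 270.7] t 15.9 w 21.1 gf 59.2 F [ 0.  -0.5 -1.8] j [ 0.19  0.08 -0.3  -0.   -1.19 -0.09]
([0.001, -0.001, 0.503], [-0.0, 0.0, 0.0])
([0.001, -0.001, 0.503], [-0.0, 0.0, 0.0])
63 rod y -227.55157544398253 -152.45873711873438 dir -84.23362994783193 x at grip 457.98583509093584 pred end [ 472.31391428 -229.54452723  289.35783719] z [292.8, 291.5, 290.2]
```

The pole hasn't slipped in the grip: its yaw is -84.2° and its end is where predicted. Lowering it into the cradle.

>>> jog_arm(plan=[[16,[0,0,0.4],[0,0,0]],[16,[0,0,0.8],[0,0,0]],[16,[0,0,1],[0,0,0]],[16,[0,0,1],[0,0,0]]])

```text
clock: 16.45
position: [456.5, -76.0, 169.8]
ee_rot: [0.741, -0.672, -0.001, 0.001]
contact_force: [-0.2, 0.3, 0.3]
gripper_width: 21.6
grasp_force: 59.3
```

>>> jog_arm(plan=[[16,[0,0,0.3],[0,0,0]],[16,[0,0,0.5],[0,0,0]],[16,[0,0,0.65],[0,0,0]],[16,[0,0,0.8],[0,0,0]],[16,[0,0,0.9],[0,0,0]],[16,[0,0,1],[0,0,0]],[16,[0,0,1.0],[0,0,0]],[16,[0,0,1.0],[0,0,0]]])

```text
clock: 17.45
position: [457.8, -76.7, 70.8]
ee_rot: [0.74, -0.673, 0.0, -0.0]
contact_force: [-1.0, 0.3, -1.7]
gripper_width: 21.1
grasp_force: 59.3
```

>>> jog_arm(plan=[[16,[0,0,0.02],[0,0,0]],[16,[0,0,0.025],[0,0,0]],[30,[0,0,0.025],[0,0,0]],[60,[0,0,0.025],[0,0,0]],[85,[0,0,0.025],[0,0,0]],[85,[0,0,0.025],[0,0,0]],[85,[0,0,0.025],[0,0,0]],[85,[0,0,0.025],[0,0,0]]])

```text
clock: 18.45
position: [457.3, -76.8, 67.9]
ee_rot: [0.74, -0.673, 0.0, 0.0]
contact_force: [-0.4, -0.1, -0.8]
gripper_width: 84.9
grasp_force: 0.0
```

>>> jog_arm(plan=[[85,[0,0,-0.2],[0,0,0]],[85,[0,0,-0.5],[0,0,0]],[85,[0,0,-1],[0,0,0]],[85,[0,0,-1],[0,0,0]]])

```text
clock: 18.95
position: [460.0, -76.5, 171.7]
ee_rot: [0.74, -0.673, 0.003, -0.003]
contact_force: [0.0, 0.3, -1.2]
gripper_width: 84.8
grasp_force: 0.0
```

>>> jog_arm(plan=[[85,[-0.5,0.4,-0.5],[0,0,0]],[85,[-1,0.8,-1],[0,0,0]],[85,[-1,0.8,-1],[0,0,0]],[85,[-1,0.8,-1],[0,0,0]]])

```text
clock: 19.45
position: [367.8, 16.3, 269.1]
ee_rot: [0.741, -0.672, 0.001, -0.002]
contact_force: [-0.0, -0.2, -0.5]
gripper_width: 85.0
grasp_force: 0.0
```

```bash
python3 pane.py|head -1; python3 pane2.py | tail -1;python3 - <<'E'
from h import *
t=np.load("top5.npz");i=t["i"];P=t["P"];K=t["K"];T=t["T"]
g=cv2.cvtColor(i,cv2.COLOR_RGB2GRAY)
m=np.zeros_like(g);m[205:235,285:360]=(g[205:235,285:360]>225)
n,l,st,c=cv2.connectedComponentsWithStats(m);k=1+np.argmax(st[1:,4]);v,u=np.nonzero(l==k)
q=ray(np.c_[u,v],98,K,T)[:,:2].astype(np.float32); print("handle",cv2.minAreaRect(q),q.mean(0),len(q), np.nanmedian(P[l==k][:,2]))
m=(P[...,2]>75)&(P[...,2]<100);m[:,:333]=0;m[:,356:]=0;m[:205]=0;m[235:]=0;m&=(g>110)
v,u=np.nonzero(m);q2=ray(np.c_[u,v],87,K,T);print("rod",q2[:,1].min(),q2[:,1].max(),np.polyfit(q2[:,1],q2[:,0],1),np.nanmedian(P[m][:,2]))
cv2.imwrite("pics/t5.png",cv2.resize(i[110:240,170:370],None,fx=4,fy=4,interpolation=2)[:,:,::-1])
E
```

```text
tip [ 382.59851656 -132.88370719  242.53023054] [-0.04 -0.24 -0.53] [-0.002 -0.099 -0.003]
top5 165 open 0.030196679119923266 med 0.04566148546384369
handle ((457.5582580566406, -77.46349334716797), (22.89164924621582, 138.16226196289062), 3.286862850189209) [457.4702  -76.95793] 212 97.6758423472545
rod -226.87492450720453 -157.39992095703997 [-8.73336619e-02  4.52596464e+02] 88.1941286339993
```

View pics/t5.png

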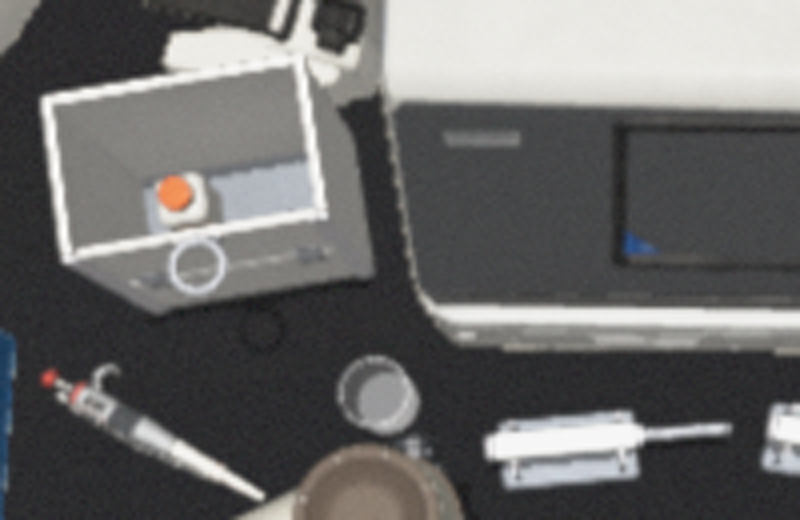

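The pane is upright with its ring in front at crop (197,265). The pole lies in its cradle at (565,440), hook end to the right as before, and the gripper is clear. Handing in.

```bash
python3 -c "
from bench import *
print(job_done())"
```

```text
the job is handed in; nothing more can be done
None
```

The pane is shut (measured about 0.03 rad open) and the hook pole is back in its cradle within about 2 mm of its start, hook pointing the same way; I handed the job in after about 19.5 s of robot time, and no verdict came back.

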